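# Find the foot control with the tired spring and push its tag down

## Task

Three foot controls stand in a row on the dental lab bench for checking, each with a raised tag hinged behind it. With the fingertips, press the round pads one at a time, working along the row from the robot's left to its right, each fully down and letting it come up again, to feel which has the softest spring; then push that control's tag down flat to mark it for a new spring and take the hand away. Leave the other two tags up, and do not pick up, lift or shift the controls or anything else on the bench.

Things in the scene. Friction and masses are not known exactly. Their poses are not given: they have to be found in the camera images.
- control_k: One of three look-alike foot controls (1.7 kg, loose): grey round housing 106 mm across, 34 mm high, on a dark steel plate 118 mm wide, x = -68 to +128 mm, top 7 mm up. Origin: on the bench under the pad's centre; +x points to its tag, away from the robot within 0.25 rad; +y left. Row about 265 mm apart in y; which stands left (robot's left, +y), middle or right changes every run.
- control_m: One of three look-alike foot controls (1.7 kg, loose): grey round housing 106 mm across, 34 mm high, on a dark steel plate 118 mm wide, x = -68 to +128 mm, top 7 mm up. Origin: on the bench under the pad's centre; +x points to its tag, away from the robot within 0.25 rad; +y left. Row about 265 mm apart in y; which stands left (robot's left, +y), middle or right changes every run.
- control_t: One of three look-alike foot controls (1.7 kg, loose): grey round housing 106 mm across, 34 mm high, on a dark steel plate 118 mm wide, x = -68 to +128 mm, top 7 mm up. Origin: on the bench under the pad's centre; +x points to its tag, away from the robot within 0.25 rad; +y left. Row about 265 mm apart in y; which stands left (robot's left, +y), middle or right changes every run.
- pad_k_top (a point): Centre of the top face of the pad of control_k, moving with it: a black rubber disc 80 mm across, 56 mm above the bench at rest. It goes straight down on a spring.
- pad_k (a joint): How far control_k's pad is pressed: 0 at rest (up), 0.012 m fully down on its stop. Its preloaded spring lifts it when let go. The three springs differ: at every depth the softest needs less than half the force of either other. Fully down takes 4 to 20 N.
- pad_m_top (a point): Centre of the top face of the pad of control_m, moving with it: a black rubber disc 80 mm across, 56 mm above the bench at rest. It goes straight down on a spring.
- pad_m (a joint): How far control_m's pad is pressed: 0 at rest (up), 0.012 m fully down on its stop. Its preloaded spring lifts it when let go. The three springs differ: at every depth the softest needs less than half the force of either other. Fully down takes 4 to 20 N.
- pad_t_top (a point): Centre of the top face of the pad of control_t, moving with it: a black rubber disc 80 mm across, 56 mm above the bench at rest. It goes straight down on a spring.
- pad_t (a joint): How far control_t's pad is pressed: 0 at rest (up), 0.012 m fully down on its stop. Its preloaded spring lifts it when let go. The three springs differ: at every depth the softest needs less than half the force of either other. Fully down takes 4 to 20 N.
- tag_k_edge (a point): Middle of the free upper edge of control_k's tag: an aluminium flap with a paper card, 56 mm wide, 3 mm thick, 44 mm from hinge to edge. Hinge along the control's y axis at x = 78 mm, 10.5 mm above the bench. Raised, it leans back some 50 degrees above level, edge away from the robot; down, it lies level over the plate, x = 78 to 122 mm, upper face 12 mm above the bench.
- tag_k (a joint): Angle of the tag of control_k: 0 to 0.15 rad raised (as found), 0.87 rad flat down. A stiff hinge: it stays where it is left, and about 1 to 2 N on the flap moves it.
- tag_m_edge (a point): Middle of the free upper edge of control_m's tag: an aluminium flap with a paper card, 56 mm wide, 3 mm thick, 44 mm from hinge to edge. Hinge along the control's y axis at x = 78 mm, 10.5 mm above the bench. Raised, it leans back some 50 degrees above level, edge away from the robot; down, it lies level over the plate, x = 78 to 122 mm, upper face 12 mm above the bench.
- tag_m (a joint): Angle of the tag of control_m: 0 to 0.15 rad raised (as found), 0.87 rad flat down. A stiff hinge: it stays where it is left, and about 1 to 2 N on the flap moves it.
- tag_t_edge (a point): Middle of the free upper edge of control_t's tag: an aluminium flap with a paper card, 56 mm wide, 3 mm thick, 44 mm from hinge to edge. Hinge along the control's y axis at x = 78 mm, 10.5 mm above the bench. Raised, it leans back some 50 degrees above level, edge away from the robot; down, it lies level over the plate, x = 78 to 122 mm, upper face 12 mm above the bench.
- tag_t (a joint): Angle of the tag of control_t: 0 to 0.15 rad raised (as found), 0.87 rad flat down. A stiff hinge: it stays where it is left, and about 1 to 2 N on the flap moves it.
- bowl: Bystander: dark green mixing bowl, 124 mm across, 70 mm high, on the robot's left. Origin under its centre.
- bottle: Bystander: amber bottle, 60 mm across, 140 mm high, behind the row. Origin under its centre.
- cast: Bystander: cream stone dental cast, about 60 x 60 x 30 mm, on the robot's right. Origin under its centre.
- cup: Bystander: small amber cup, 34 mm across, 32 mm high, between the left and middle controls. Origin under its centre.
- bur_block: Bystander: aluminium block 34 x 34 x 20 mm with small burs standing in it to 40 mm, between the middle and right controls. Origin under its centre.
- wax_knife: Bystander: wax knife with a wooden handle, 190 mm long, 10 mm high, lying on the robot's right. Origin under its middle.
- case: Bystander: open clear divided case 100 x 150 x 45 mm behind the row. Origin under its centre.
Things that resemble listed ones, but are neither listed nor needed, are in the scene too. What is shaped like the control_k but green is not meant. What is shaped like the control_t but brown is not meant.

How it is judged:
By the outcome, as a careful person would: the job done as asked, in the order asked, and still so for the second after the job is handed in, with the robot touching nothing.
It also fails if it takes over 54 s, if anything falls off the work surface, if the arm or the gripper's body presses on something with over 40 N, if the wrist force passes 120 N, or if a joint passes its speed limit or range.

## Robot

A 7-joint arm with a two-finger parallel gripper is mounted at the origin on the work surface. World frame = base frame: x ahead of the robot, y to its left, z up, the work surface at z = 0. Lengths are in m, angles in rad, forces in N, time in s.
With the tool pointing down it reaches from about 0.4 to 0.9 m from the base axis. Payload 5.5 kg.
Tool frame: the origin (TCP) lies midway between the tips of the shut fingers; the grasp point (between the pads) lies 19 mm behind it (manip.grip_depth is the distance from the TCP to the grasp point, in m); z points along the fingers, x is the direction in which the jaws open and shut, and the axes are right-handed (so a half turn about z gives the same grasp; the last joint's range is limited). The gripper opens to 92 mm and grips with 3 to 60 N. Pads are 19 mm wide; open, the fingers measure 130 mm over their backs; the gripper's body (75 mm by 190 mm) begins 47 mm behind the grasp point.
Start: joints at [1.549, 0.501, -0.427, 1.55, 0.221, 1.138, -0.21], TCP at [0.183, -0.624, 0.227] pointing down, gripper open.
Joint ranges: [-2.88, 2.88], [-0.31, 2.03], [-1.54, 1.56], [0.2, 2.42], [-1.41, 4.55], [0.19, 2.02], [-2.57, 2.57]. Speed limits (rad/s): [2.57, 2.57, 3.14, 3.14, 3.14, 3.14, 3.14].

## Interface

Orientations are given as a unit quaternion [x, y, z, w].
In Python, from bench import manip, effector, viewer gives the robot as it stands. Calls block until the motion is done:
- manip.move_pose(position, orientation): joint-space move of the TCP to a pose.
- manip.servo_line(position, ori=None, vel=0.15): straight line of the TCP; ori=None keeps the orientation; vel is the mean speed in m/s.
- manip.movej(angles): joint-space move.
- effector.open_jaws() and effector.close(f_grip=None): open the fingers fully, or close them until they stop; f_grip is the grip in N (None keeps the last).
- manip.sleep(seconds).
- manip.solve_ik(position, orientation): joint angles nearest the present ones, or None.
- viewer.get_image(name): name is "side" or "top"; returns the picture (480x640x3 uint8, red, green, blue); there is no depth.
- viewer.get_calibration(name): a dict with "vfov" (degrees; the focal length in pixels is half the picture's height over the tangent of half this angle, whatever the lens; pixels are square), "cx", "cy" (the principal point, pixels), "eye" and "attitude" of the camera in the world. Camera axes: x right, y down, z forward; pixel columns grow to the right and rows downward; lengths in m; the calibration is good to about 2 mm. A picture is of the moment at which its call begins. get_calibration takes no time and is no camera call.
A pose or a line that the arm cannot do raises manip.PlanningError and nothing moves.
- manip.hand_in(): hands the job in, once; it reports no verdict.
Readings, each from a call of its own:
- manip.current_clock(): time.
- manip.current_q(): joint angles.
- manip.current_joint_velocities(): joint speeds.
- manip.current_tau(): joint torques, N m.
- manip.current_tool_pos(): TCP position.
- manip.current_tcp_rot(): TCP orientation.
- manip.current_force(): force on the tool from outside, world axes, zero at the start.
- manip.current_wrist_torque(): the same for the moment, N m.
- manip.current_finger_gap(): finger opening in m.
Only numpy, scipy, OpenCV 4.12 (cv2) and the standard library are available. Lean on these libraries where they do the work, as an engineer would, in place of code of your own. Each camera call takes 0.05 s, during which the arm holds its last target. There are 200 camera calls.

## Working session

There is one attempt and no reset: what is moved stays moved. The work goes in short steps, each a Python script; the robot and the scene stay as the last script left them, time stands still between calls to the robot, and variables do not carry over. Pictures are saved under pics/ and viewed, about 8 in all and at most 12, crops included, and the job is handed in when it is done.

```bash
mkdir -p pics; ls; python3 - <<'E'
from bench import manip, effector, viewer
import cv2
for n in("top","side"):
    im=viewer.get_image(n); cv2.imwrite(f"pics/{n}0.png",im[:,:,::-1]); print(viewer.get_calibration(n))
print(manip.current_clock(),manip.current_tcp_rot(),manip.current_finger_gap(),manip.current_force())
E
```

```text
pics
{'vfov': 52.4409458575468, 'cx': 318.9814795363167, 'cy': 249.22475268348262, 'eye': array([ 0.25656611, -0.01749751,  1.23954553]), 'attitude': array([ 0.70824789, -0.69976077,  0.06362887, -0.06834583])}
{'vfov': 42.416733665914364, 'cx': 318.5479639879551, 'cy': 242.95318977118026, 'eye': array([-0.25980313, -0.99129941,  0.81606723]), 'attitude': array([ 0.82138642, -0.29051912,  0.15584337, -0.46544155])}
0.1 [ 8.00317281e-01 -5.99576093e-01 -6.80377947e-04 -5.43204740e-04] 0.0917345459507931 [-0.43538366 -0.48283073 -0.11368485]
```

View pics/top0.png

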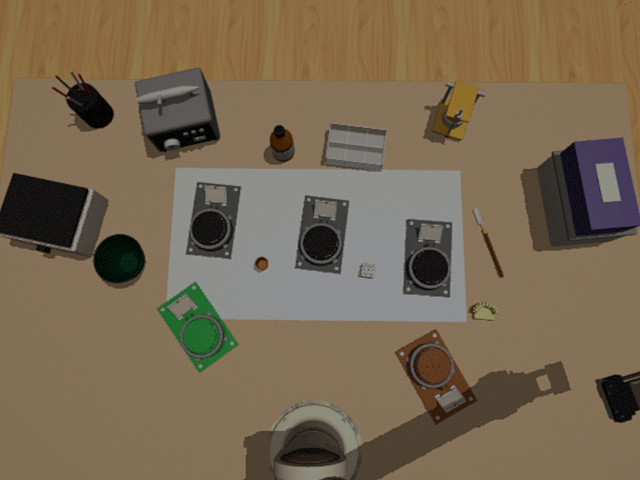

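View pics/side0.png

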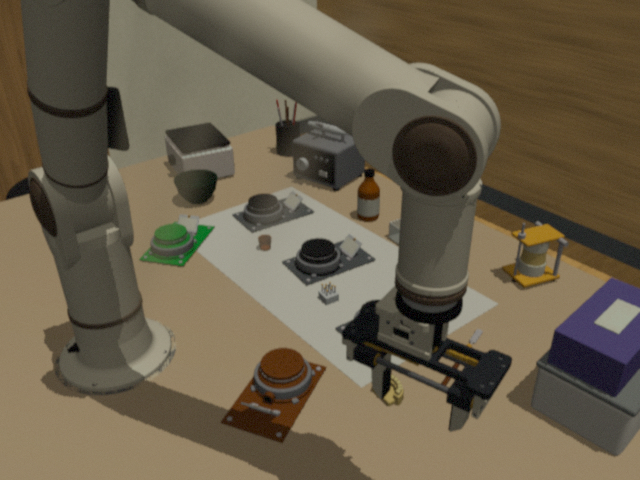

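Top view: the three grey controls have pads at about (210,228), (320,243) and (430,268), with the tags towards the top of the image. The green (200,335) and brown (432,365) look-alikes are decoys. In the side view the arm hides the right control. I'll locate the controls by the plate outline and check that against the pads.

```bash
cat > h.py <<'E'
import numpy as np, cv2
from scipy.spatial.transform import Rotation as R
from bench import manip, effector, viewer
def cam(n):
    c=viewer.get_calibration(n); return c,240/np.tan(np.radians(c['vfov']/2)),R.from_quat(c['attitude']).as_matrix()
def ray(n,uv,z):
    c,f,M=cam(n); uv=np.atleast_2d(uv).astype(float)
    d=np.c_[(uv[:,0]-c['cx'])/f,(uv[:,1]-c['cy'])/f,np.ones(len(uv))]@M.T
    return c['eye']+d*((z-c['eye'][2])/d[:,2])[:,None]
def proj(n,p):
    c,f,M=cam(n); q=(np.atleast_2d(p)-c['eye'])@M
    return np.c_[q[:,0]/q[:,2]*f+c['cx'],q[:,1]/q[:,2]*f+c['cy']]
E
python3 - <<'E'
from h import *
print(proj("top",[0,0,0]),proj("side",[0,0,0]),proj("side",[.183,-.624,.227]))
im=cv2.imread("pics/top0.png"); hsv=cv2.cvtColor(im,cv2.COLOR_BGR2HSV)
g=cv2.cvtColor(im,cv2.COLOR_BGR2GRAY)
print(im[200,260],im[275,215-20],im[190,192+10],im[250,320],im[140,300])
vis=cv2.resize(im[170:310,160:480],None,fx=2.5,fy=2.5,interpolation=cv2.INTER_CUBIC)
for (u,v) in [(214,220),(323,234),(428,258)]:
    x0,y0=u-45,v-48; s=g[y0:y0+96,x0:x0+90]
    m=(s<115).astype(np.uint8)
    n,l,st,ce=cv2.connectedComponentsWithStats(m); k=1+np.argmax(st[1:,4])
    c=max(cv2.findContours((l==k).astype(np.uint8),0,cv2.CHAIN_APPROX_NONE)[0],key=cv2.contourArea)[:,0]+[x0,y0]
    w=ray("top",c,.007)[:,:2].astype(np.float32)
    (cx,cy),(a,b),ang=cv2.minAreaRect(w)
    bx=cv2.boxPoints(((cx,cy),(a,b),ang))
    ang=np.radians(ang if a>b else ang+90); ang=(ang+np.pi/2)%np.pi-np.pi/2
    o=np.array([cx,cy])-.030*np.array([np.cos(ang),np.sin(ang)])
    # pad
    p=(g[v-30:v+45,u-40:u+40]<35).astype(np.uint8); p=cv2.morphologyEx(p,cv2.MORPH_CLOSE,np.ones((5,5),np.uint8))
    pc=max(cv2.findContours(p,0,cv2.CHAIN_APPROX_NONE)[0],key=cv2.contourArea)
    (pu,pv),r=cv2.minEnclosingCircle(pc); mm=cv2.moments(pc)
    pu,pv=mm['m10']/mm['m00']+u-40,mm['m01']/mm['m00']+v-30
    print("plate origin",o.round(4),"yaw",ang.round(3),"size",round(a,4),round(b,4),"pad",ray("top",[pu,pv],.056)[0].round(4),(pu,pv,r))
    f=lambda P:tuple(int(t) for t in (np.array(P)-[160,170])*2.5)
    q=[f(t) for t in proj("top",np.c_[bx,np.full(4,.007)])]
    cv2.polylines(vis,[np.array(q)],True,(0,0,255),1)
    ct,sn=np.cos(ang),np.sin(ang)
    for X,Z,col in((0,.056,(0,255,0)),(.078,.0105,(255,0,255)),(.1065,.044,(255,0,0))):
        cv2.circle(vis,f(proj("top",[o[0]+X*ct,o[1]+X*sn,Z])[0]),3,col,-1)
cv2.imwrite("pics/v1.png",vis)
for s,uv in (("cup",(261,264)),("bur",(367,270)),("bottle",(283,150)),("case",(356,150)),("knife",(490,240))): print(s,ray("top",uv,.02)[0].round(3))
E
```

```text
[[313.2034945  450.01939405]] [[116.14211012 352.31598345]] [[418.06918482 408.60705911]]
[141 144 143] [142 146 143] [58 60 61] [20 20 22] [ 86 112 133]
plate origin [0.5353 0.2717] yaw -0.093 size 0.1178 0.1976 pad [0.5238 0.2609 0.056 ] (211.2882807017544, 230.89389473684213, 22.066036224365234)
plate origin [ 0.5008 -0.0111] yaw -0.115 size 0.1185 0.1978 pad [ 0.4888 -0.0097  0.056 ] (319.6585016473285, 245.88611946712507, 21.119091033935547)
plate origin [ 0.4419 -0.2832] yaw -0.068 size 0.1203 0.1978 pad [ 0.4343 -0.2715  0.056 ] (426.23617219778754, 268.9023057443689, 22.9237003326416)
cup [0.447 0.139 0.02 ]
bur [ 0.435 -0.13   0.02 ]
bottle [0.754 0.091 0.02 ]
case [ 0.756 -0.103  0.02 ]
knife [ 0.516 -0.444  0.02 ]
```

View pics/v1.png

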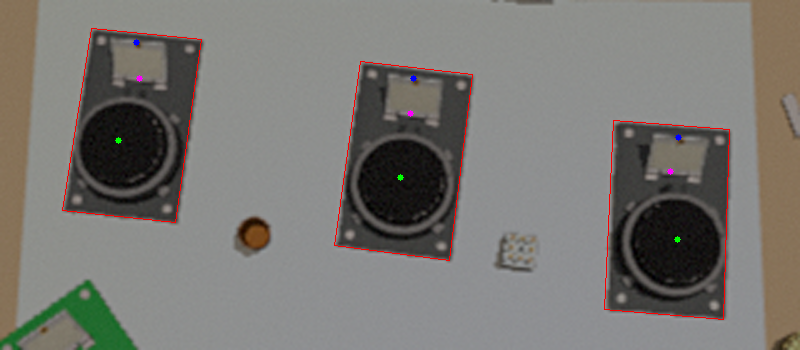

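The plate outlines fit well (118 × 198 mm), and the pad tops projected from them match the pads' upper extents. The blob centroids are biased by the visible skirt, so I'll use the plate poses. Now pressing the left pad.

```bash
cat >> h.py <<'E'
C={'L':(.5353,.2717,-.093),'M':(.5008,-.0111,-.115),'R':(.4419,-.2832,-.068)}
def pose(k,X,z):
    x,y,a=C[k]; t=(a-np.pi/2)/2
    return [x+X*np.cos(a),y+X*np.sin(a),z],[np.cos(t),np.sin(t),0,0]
def fz(): return np.mean([manip.current_force() for _ in range(3)],axis=0)
def press(k):
    p,q=pose(k,0,.062); manip.servo_line(p,q,vel=.12); manip.sleep(.15); b=fz()[2]; out=[]
    zs=[.052,.048,.0445,.0435,.0428,.0421,.0414,.0407]; last=None
    for z in zs:
        manip.servo_line([p[0],p[1],z],vel=.04); manip.sleep(.12)
        f=fz()[2]-b; tz=manip.current_tool_pos()[2]; out.append((z,round(tz,5),round(f,2)))
        if z<.0445 and f>1.5*f445+12: break
        if f>60: break
        if z==.0445: f445=f
    manip.servo_line([p[0],p[1],.075],vel=.08)
    print(k,"base",b,out,"t",manip.current_clock())
E
python3 - <<'E'
from h import *
effector.close(10); print(manip.current_clock())
p=manip.current_tool_pos(); manip.servo_line([p[0]+.1,p[1]+.2,.20],vel=.3); print(manip.current_clock())
p,q=pose('L',0,.10); manip.move_pose(p,q); print(manip.current_clock(),manip.current_tool_pos(),manip.current_finger_gap())
press('L')
E
```

```text
1.5333
2.4333
5.075 [0.53609762 0.27022614 0.10010655] 0.00036647020013033877
L base -0.7665006267207884 [(0.052, np.float64(0.0524), np.float64(4.0)), (0.048, np.float64(0.04813), np.float64(3.99)), (0.0445, np.float64(0.04467), np.float64(4.72)), (0.0435, np.float64(0.04426), np.float64(9.71)), (0.0428, np.float64(0.04418), np.float64(15.15)), (0.0421, np.float64(0.04407), np.float64(18.99)), (0.0414, np.float64(0.044), np.float64(24.6))] t 8.975
```

The left pad bottomed out at z ≈ 44 mm, taking about 4–5 N to get there. Next the middle and right pads.

```bash
python3 - <<'E'
from h import *
for k in 'MR':
    a=manip.current_tool_pos(); p,q=pose(k,0,.095)
    manip.servo_line([a[0],a[1],.095],vel=.2)
    manip.servo_line(p,q,vel=.2); press(k)
cv2.imwrite("pics/top1.png",viewer.get_image("top")[:,:,::-1])
E
```

```text
M base 0.006730911638091905 [(0.052, np.float64(0.05308), np.float64(10.51)), (0.048, np.float64(0.0493), np.float64(12.78)), (0.0445, np.float64(0.04602), np.float64(15.25)), (0.0435, np.float64(0.04509), np.float64(15.01)), (0.0428, np.float64(0.04441), np.float64(15.37)), (0.0421, np.float64(0.04414), np.float64(20.74)), (0.0414, np.float64(0.04406), np.float64(27.17)), (0.0407, np.float64(0.044), np.float64(34.31))] t 15.0333
R base 0.23698298000445073 [(0.052, np.float64(0.05278), np.float64(5.79)), (0.048, np.float64(0.04892), np.float64(7.7)), (0.0445, np.float64(0.04556), np.float64(8.98)), (0.0435, np.float64(0.04468), np.float64(11.1)), (0.0428, np.float64(0.04423), np.float64(12.29)), (0.0421, np.float64(0.04412), np.float64(18.59)), (0.0414, np.float64(0.04406), np.float64(24.48)), (0.0407, np.float64(0.04398), np.float64(31.44))] t 21.0583
```

L is clearly the softest: about 4.7 N at the bottom against 11 N (R) and 15 N (M). The tracking deflections agree. Before pushing L's tag, I'll check for any shift.

```bash
python3 - <<'E'
import cv2,numpy as np
a=cv2.imread("pics/top0.png");b=cv2.imread("pics/top1.png")
c=np.vstack([a[170:310,160:480],b[170:310,160:480]])
cv2.imwrite("pics/v2.png",cv2.resize(c,None,fx=2,fy=2))
for n,s in(("L",np.s_[180:262,185:245]),("M",np.s_[193:276,293:352])):
    print(n,cv2.phaseCorrelate(a[s].mean(2),b[s].mean(2)))
E
```

```text
L ((-0.0338129339587141, -0.014351222009096887), 0.9175716856002964)
M ((-0.009387935850917017, 0.0026439402025673076), 0.9976127951079825)
```

View pics/v2.png

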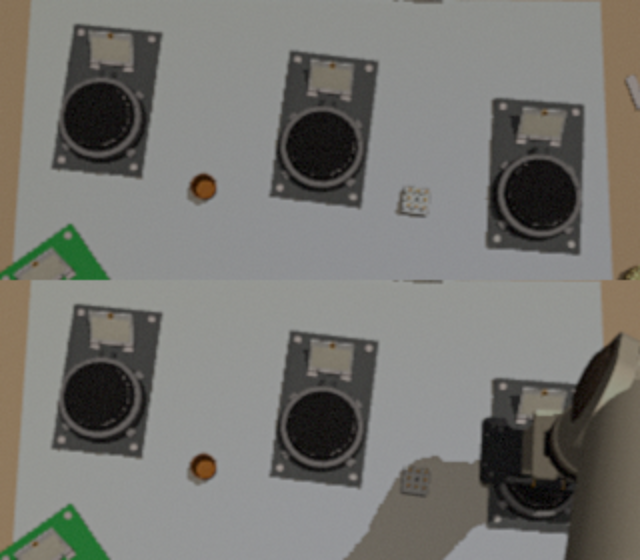

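The left and middle controls are unmoved (shift under 0.05 px) with their tags up. At the right control the gripper covers the pad, and its tag is at about (545,400) in the crop. Now pushing the left tag down.

```bash
python3 - <<'E'
from h import *
a=manip.current_tool_pos(); manip.servo_line([a[0],a[1],.11],vel=.2)
p,q=pose('L',.105,.11); manip.servo_line(p,q,vel=.2)
manip.servo_line([p[0],p[1],.055],vel=.12); manip.sleep(.2); b=fz()
for z in (.035,.025,.018,.0135,.012,.011,.010,.009,.008):
    manip.servo_line([p[0],p[1],z],vel=.06); manip.sleep(.12)
    f=fz()-b; print(z,manip.current_tool_pos()[2].round(5),f.round(2))
    if f[2]>15: break
manip.servo_line([p[0],p[1],.12],vel=.12)
manip.servo_line([.40,.05,.22],vel=.25)
m=manip.current_q().copy(); print(m,manip.current_clock())
manip.movej([1.549, 0.501, -0.427, 1.55, 0.221, 1.138, -0.21])
print(manip.current_clock(), manip.current_force())
for n in("top","side"): cv2.imwrite(f"pics/{n}2.png",viewer.get_image(n)[:,:,::-1])
a=cv2.imread("pics/top0.png");b=cv2.imread("pics/top2.png")
for n,s in(("L",np.s_[206:262,185:245]),("M",np.s_[193:276,293:352]),("R",np.s_[218:298,400:456]),("rest",np.s_[60:330,60:510])):
    print(n,cv2.phaseCorrelate(a[s].mean(2),b[s].mean(2)),np.abs(a[s].astype(int)-b[s]).max())
c=np.vstack([cv2.resize(b[170:310,160:480],None,fx=2,fy=2),cv2.resize(cv2.imread("pics/side2.png")[170:310,160:480],None,fx=2,fy=2)])
cv2.imwrite("pics/v3.png",c)
E
```

```text
0.035 0.03485 [ 1.73 -0.15  0.9 ]
0.025 0.02481 [ 1.09 -0.22  0.08]
0.018 0.01783 [-0.09 -0.07  0.94]
0.0135 0.01337 [1.16 0.05 0.71]
0.012 0.01235 [0.51 0.02 3.82]
0.011 0.01219 [-1.53 -1.21  9.9 ]
0.01 0.01205 [-2.85 -2.44 14.27]
0.009 0.01192 [-4.98 -3.55 18.39]
[-0.01774254  0.03727401 -0.17789388  2.14043848  0.0076871   0.9643376
 -1.86276631] 31.1083
33.6167 [ 0.3807253   0.42617507 -0.75124112]
L ((-0.02427484831416038, -0.03758282479178732), 0.9883572687041287) 23
M ((-0.03891812579297138, 0.005992977771988706), 0.9968506422289273) 22
R ((0.01180176748106021, 0.012692001971053912), 0.953575603910722) 26
rest ((0.02181707387876486, 0.003337201853270244), 0.9383322198970324) 110
```

View pics/v3.png

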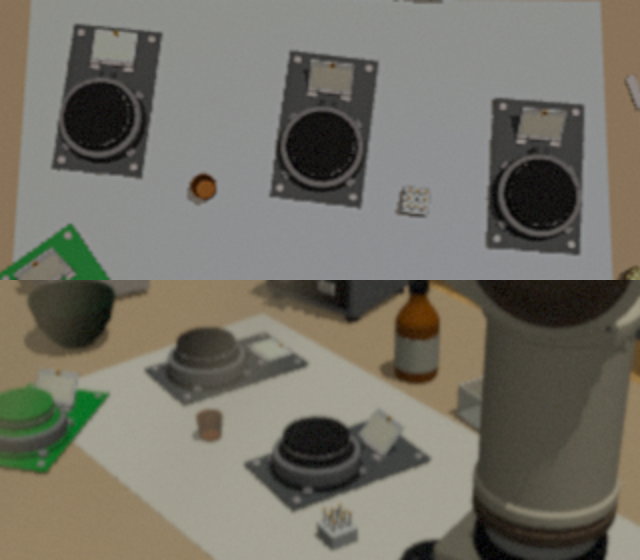

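The left tag lies flat (side view around (268,348)) and the middle one is still up. From above, the right tag looks the same as before. Nothing has shifted and the hand is clear, so I'm handing in.

```bash
python3 -c "
from bench import manip
manip.hand_in(); print(manip.current_clock())"
```

```text
the job is handed in; nothing more can be done
the job is handed in; nothing more can be done
```

The job is done and handed in, with the arm clear at about 34 s on the robot's clock. I pressed the pads left, middle, right, each down to its stop (tool tip at z ≈ 44 mm) and let each come up. The left control was the softest, so I pushed its tag down flat and moved the hand away.

- **Springs:** near the bottom the left pad needed about 4.7 N, the right about 11–12 N and the middle about 15 N. At the shallowest depth the left and right readings were 4.0 and 5.8 N. That misses the "less than half" rule, probably because of about 1 N of sensor noise and baseline drift. The deeper readings and the arm's deflection both agree on the left.
- **Tags:** the tip stopped at z ≈ 12 mm on the left tag, and the last pictures show it flat. The middle tag shows up in both views. The right tag looks unchanged from above, but the arm hides it in the side view.
- **Nothing shifted:** the final top view matched the first to within 0.05 px at all three controls. The other items on the bench showed no visible movement, though I did not measure each one.

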